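Shut a bag buckle in its clamshell holder and turn the holder over

TASK

Shut the clear cover fully over the brass bag buckle lying in the green tray, then turn the shut holder over about its hinge until it lies flat on the other side, so that the buckle is inside with its back upwards. Keep the cover shut throughout the turn, let go of everything at the end, and leave the yellow bin, the thread cone and the bobbin where they stand.

Things in the scene. Friction and masses are not known exactly. Their poses are not given: they have to be found in the camera images.
- jig: Fixed grey stand: base plate 150 x 270 x 12 mm, from 50 mm before to 100 mm beyond its origin in x. Origin on the bench under the middle of the hinge line; its x axis points away from the robot (yaw within 0.25 rad of the world's), y left, z up. Rubber rests, 39 mm high, at y = +-100 mm. It carries a lamp (see lamp).
- lamp (a point): Centre of the underside of the stand's black light bar, 288 mm above the bench, over the handles: bar 40 mm (jig x -80 to -40 mm) x 320 mm (y) x 24 mm, held by an 18 mm wide arm over the hinge line from a 16 mm post at jig x = +85 mm. It bars the way straight down to the handles: come from the robot's side, fingers tilted about 30 degrees, pointing forward and down.
- hinge (a point): Middle of the hinge line, 55 mm above the jig's origin, axes as the jig's. The hinge line runs along the jig's x; tray and cover both turn about it. Brackets 20 mm wide and 12 mm thick at x = +-58 mm, rod and brackets no higher than 59 mm above the bench.
- tray (a joint): Angle of the green tray about the hinge line, rad: 0 = flat on the left (+y), as at the start; grows as its outer edge rises and swings over to the right; pi = flat on the right (-y), turned over (end stop). Friction hinge, 0.35 N m: stays where it is left, also with the cover on it; some 7 N at the handle moves it.
- cover (a joint): Angle of the cover relative to the tray, rad: 0 = shut on the tray (end stop); starts open by 1.6 to 2.5, leaning to the right, and swings up and over to the left to shut. It rides on the tray. Friction hinge, 0.16 N m: stays where it is left, also hanging below the turned tray; 3 to 5 N at its handle moves it.
- tray_handle (a point): Grip point on the tray's red round handle pin: 12 mm thick, 52 mm long, sticking out of the tray's near side towards the robot, parallel to the hinge line (jig x -102 to -50 mm; this point at -85 mm). With the tray at 0 it is 115 mm left of and 7 mm below the hinge line; it turns with the tray. The pin can turn between the fingers.
- cover_handle (a point): Grip point on the cover's blue round handle pin: 12 mm thick, 52 mm long, like the red one and parallel to it (jig x -102 to -50 mm; this point at -85 mm). With tray and cover at 0 it is 55 mm left of and 4 mm above the hinge line, 60 mm from the red pin; it turns with the cover. The pin can turn between the fingers.
- pocket (a point): Centre of the pocket floor in the tray, 66.5 mm from the hinge line; axes as the tray's (z up at 0). Tray 100 (x) x 117 x 14 mm, 8 to 125 mm from the hinge line, top face level with it. Pocket 50 x 66 mm, 10 mm deep, window 28 x 44 mm in its floor. Cover 100 x 117 x 8 mm, white rim, clear pane; its underside lies on the tray's top face when shut.
- buckle: Loose rectangular brass bag buckle, 44 x 60 x 8 mm, with a middle bar and a black front; it starts front up in the pocket. Origin at the centre of its back (bare brass) face, z out of its black front.
- bin: Bystander: yellow open bin with sundries, 130 x 90 x 75 mm (125 mm to the top of a pen); origin under its centre. Beside the stand.
- cone: Bystander: black thread cone, 68 mm across the foot, 118 mm high; origin under its centre. Beside the stand.
- bobbin: Bystander: aluminium bobbin, 40 mm across, 26 mm high; origin under its centre. On the bench between the stand and the robot.
Mind the look-alikes: they are no part of the job. There is more than one size of the buckle; the one meant has the size given above.

How it is judged:
By the outcome, as a careful person would: the job done as asked, in the order asked, and still so for the second after the job is handed in, with the robot touching nothing.
It also fails if it takes over 66 s, if anything falls off the work surface, if the arm or the gripper's body presses on something with over 40 N, if the wrist force passes 120 N, or if a joint passes its speed limit or range.

ROBOT

A 7-joint arm with a two-finger parallel gripper is mounted at the origin on the work surface. World frame = base frame: x ahead of the robot, y to its left, z up, the work surface at z = 0. Lengths are in m, angles in rad, forces in N, time in s.
With the tool pointing down it reaches from about 0.4 to 0.85 m from the base axis. Payload 10.4 kg.
Tool frame: the origin (TCP) lies midway between the tips of the shut fingers; the grasp point (between the pads) lies env.grip_point_offset behind it (env.grip_point_offset is the distance from the TCP to the grasp point, in m); z points along the fingers, y is the direction in which the jaws open and shut (so a half turn about z gives the same grasp; the last joint's range is limited). The gripper opens to 85 mm and grips with 20 to 120 N. Pads are 22 mm wide; open, the fingers measure 114 mm over their backs; the gripper's body (76 mm by 85 mm) begins 54 mm behind the grasp point. The pads swing forward as they close: fully open they stand 13 mm farther back than shut.
Start: joints at [-1.239, 0.332, -0.065, 1.46, 0.022, 1.35, -0.088], TCP at [0.217, 0.586, 0.231] pointing down, gripper open.
Joint ranges: [-2.6, 2.6], [-0.5, 2.12], [-1.47, 1.34], [0.16, 2.42], [-1.27, 4.41], [0.06, 2.06], [-2.6, 2.6]. Speed limits (rad/s): [2.22, 2.22, 2.79, 2.79, 3.14, 3.14, 3.14].

INTERFACE

Orientations are given as [roll, pitch, yaw] about the fixed x, y, z axes, in that order (R = Rz(yaw) Ry(pitch) Rx(roll)).
In Python, from plant import env, viewer gives the robot as it stands.
- The arm moves only by the shell command python3 -m handwheel 'ROWS'. ROWS is JSON, a list of rows, each a list of 7 numbers: the shift along the tool's x, y, z in cm, then the turn, a rotation vector about the tool's x, y, z in rad, then the opening, from 0 (shut) to 1 (fully open). In form: [[x, y, z, ax, ay, az, grip], ...]. A call has 1 to 12 rows; each row is the pose to reach, as a shift and turn from the pose measured when the call began, along the tool's axes at that moment; what a row does not reach only later rows make up. A row lasts 1/8 s, in which the tool goes at most 62.5 mm and 10.7 degrees, less where a joint would pass 70% of its speed; a pose out of reach is approached as far as the arm can. A call with a gripper value outside its range is refused whole. The fingers move at their own pace and stop on an object; the grip force is fixed at half the most. Time passes only in rows, so rows that repeat a pose let the fingers close. It gives the time, the measured TCP pose, the force and the opening at its end, in the units of the state.
- env.read_state(): the state, without advancing time (a new reading comes with each control period).
- viewer.camera(name): name is "side" or "top"; returns a dict with "pixels" (480x640x3 uint8, red, green, blue), "range_z" (480x640 float32, m along the optical axis (not along the pixel's ray), 0 where there is no reading), "intrinsics" (3x3 intrinsics, pixels), "origin" and "rotation" of the camera in the world. Camera axes: x right, y down, z forward; pixel columns grow to the right and rows downward; lengths in m; the calibration is good to about 2 mm. A picture is of the moment at which its call begins.
- env.sign_off(): hands the job in, once; it reports no verdict.
Trained networks look in a picture, given as the dict that the camera call returned (one of the last four; its "shot" number tells which), for a name from the list of things; names that differ only in an ending like _2 or _b are one class to them, and where a whole thing is asked for, a point or a joint stands for the part that bears it (a point fixed in the world has none). Each returns a list of dicts, best first, with "confidence" (0 to 1); they miss things now and then, are a little off and sometimes report something else, mostly with a low value. They report only what shows in the picture. A call takes as long as a camera call. They do not tell look-alikes from the thing itself.
- viewer.look_for(target, picture): "location" ([x, y, z] in m, in the coordinates of the camera as it stood for that picture, good to about 4 mm: the middle of the surface that is visible of it).
The state is a dict: "t": time; "joint_positions": joint angles; "qvel": joint speeds; "tau": joint torques, N m; "ee_pos": TCP position; "eef_rot": TCP orientation; "force": force on the tool from outside, world axes, zero at the start; "wrist_torque": the same for the moment, N m; "grip_width": finger opening in m.
Only numpy, scipy, OpenCV 4.12 (cv2) and the standard library are available. Lean on these libraries where they do the work, as an engineer would, in place of code of your own. Each camera call takes 0.05 s, during which the arm holds its last target. There are 200 camera calls.

## Working session

There is one attempt and no reset: what is moved stays moved. The work goes in short steps, Python scripts to look and compute and a shell command to move; the robot and the scene stay as the last step left them, time stands still between calls to the robot, and variables do not carry over. Pictures are saved under pics/ and viewed, about 8 in all and at most 12, crops included, and the job is handed in when it is done.

```bash
ls; mkdir -p pics
cat > h.py <<'E'
import numpy as np, cv2
from plant import env, viewer
from scipy.spatial.transform import Rotation as R
def world(c,p): return np.array(c["rotation"])@np.array(p)+np.array(c["origin"])
def cloud(c):
    K=c["intrinsics"];z=c["range_z"];v,u=np.mgrid[:480,:640]
    P=np.stack([(u-K[0][2])/K[0][0]*z,(v-K[1][2])/K[1][1]*z,z],-1)
    return P@np.array(c["rotation"]).T+np.array(c["origin"])
def save(c,n): cv2.imwrite(n,c["pixels"][:,:,::-1])
E
python3 - <<'E'
from h import *
s=env.read_state();print(s,env.grip_point_offset)
for n in("top","side"):
    c=viewer.camera(n);save(c,f"pics/{n}0.png");np.savez(f"{n}0.npz",P=cloud(c),px=c["pixels"])
    print(n,np.round(c["origin"],3),np.round(c["rotation"],3).tolist())
    for t in["jig","lamp","tray","cover","tray_handle","cover_handle","buckle","bin","cone","bobbin"]:
        try:
            for d in viewer.look_for(t,c)[:3]: 
                p=d["location"]; K=np.array(c["intrinsics"]);q=K@p
                print(t,round(d["confidence"],2),np.round(world(c,p),3),np.round(q[:2]/q[2]))
        except Exception as e: print(t,e)
E
```

```text
pics
{'t': 0.0, 'joint_positions': array([-1.23859053,  0.33289902, -0.064722  ,  1.46092635,  0.02158186,
        1.3499119 , -0.08850352]), 'qvel': array([ 0.00196104, -0.00022739, -0.00066121,  0.00077594,  0.00073372,
       -0.00103618,  0.00051923]), 'tau': array([-4.53235943e-04, -6.25465465e+01,  4.84872074e-02, -3.91591930e+01,
        1.61531934e-02,  1.00628956e-02,  9.50155027e-05]), 'ee_pos': array([0.21698695, 0.58572432, 0.23050618]), 'eef_rot': array([-3.14014335e+00,  4.18865219e-05,  2.78682085e+00]), 'force': array([ 0.02206206, -0.18749472,  0.3416016 ]), 'wrist_torque': array([ 0.01804736, -0.01380872, -0.05952771]), 'grip_width': 0.0854098526575056} 0.0187Traceback (most recent call last):
  File "<stdin>", line 4, in <module>
  File "h.py", line 8, in cloud
    return P@np.array(c["rotation"]).T+np.array(c["origin"])
           ~~~~~~~~~~~~~~~~~~~~~~~~~~~^~~~~~~~~~~~~~~~~~~~~~
ValueError: operands could not be broadcast together with shapes (480,640) (3,)
```

```bash
sed -i 's/np.array(c\["rotation"\])/M(c)/' h.py; sed -i '4i def M(c):\n    r=np.array(c["rotation"]); return R.from_euler("xyz",r).as_matrix() if r.shape==(3,) else r' h.py
python3 - <<'E'
from h import *
for n in("top","side"):
    c=viewer.camera(n);save(c,f"pics/{n}0.png");np.savez(f"{n}0.npz",P=cloud(c),px=c["pixels"])
    print(n,np.round(c["origin"],3),np.round(c["rotation"],3).tolist())
    for t in["jig","lamp","tray","cover","tray_handle","cover_handle","buckle","bin","cone","bobbin"]:
        try:
            for d in viewer.look_for(t,c)[:3]: 
                p=d["location"]; K=np.array(c["intrinsics"]);q=K@p
                print(t,round(d["confidence"],2),np.round(world(c,p),3),np.round(q[:2]/q[2]))
        except Exception as e: print(t,e)
E
```

```text
top [0.536 0.046 1.073] [-3.057, 0.004, -1.601]
jig 0.76 [0.645 0.005 0.309] [334. 219.]
jig 0.58 [0.624 0.245 0.065] [221. 247.]
lamp 0.97 [0.645 0.01  0.31 ] [332. 219.]
lamp 0.25 [ 0.481 -0.064  0.028] [362. 308.]
tray 0.87 [0.67  0.031 0.052] [317. 225.]
tray 0.27 [ 0.721 -0.264  0.03 ] [445. 200.]
cover 0.82 [ 0.674 -0.036  0.146] [351. 215.]
tray_handle 0.88 [0.673 0.028 0.054] [319. 223.]
tray_handle 0.43 [ 0.675 -0.033  0.143] [349. 215.]
cover_handle 0.72 [ 0.676 -0.035  0.145] [350. 215.]
buckle 0.72 [0.655 0.066 0.055] [302. 232.]
buckle 0.65 [0.746 0.236 0.006] [229. 198.]
buckle 0.61 [0.65  0.006 0.313] [334. 215.]
bin 0.62 [ 0.721 -0.266  0.033] [446. 199.]
cone 0.74 [0.619 0.246 0.069] [220. 249.]
bobbin 0.58 [ 0.479 -0.064  0.03 ] [362. 309.]
side [ 0.172 -0.644  0.976] [-2.334, -0.018, -0.569]
jig 0.94 [ 0.639 -0.011  0.058] [334. 304.]
lamp 0.58 [ 0.639 -0.011  0.054] [333. 305.]
lamp 0.48 [0.634 0.049 0.055] [316. 288.]
tray 0.56 [0.635 0.047 0.055] [317. 288.]
cover 0.87 [ 0.641 -0.039  0.104] [343. 298.]
cover 0.56 [0.618 0.243 0.055] [265. 238.]
tray_handle 0.87 [0.63  0.048 0.053] [315. 289.]
tray_handle 0.44 [ 0.642 -0.014  0.052] [335. 306.]
cover_handle 0.81 [ 0.637 -0.034  0.106] [340. 297.]
buckle 0.61 [0.646 0.067 0.053] [316. 281.]
buckle 0.53 [0.494 0.051 0.002] [259. 330.]
buckle 0.45 [0.749 0.237 0.003] [314. 236.]
bin 0.77 [ 0.703 -0.249  0.036] [431. 379.]
cone 0.78 [0.618 0.242 0.052] [266. 239.]
cone 0.64 [0.648 0.065 0.051] [317. 282.]
cone 0.32 [ 0.64  -0.038  0.106] [342. 297.]
bobbin 0.66 [ 0.478 -0.069  0.023] [281. 368.]
```

View pics/top0.png

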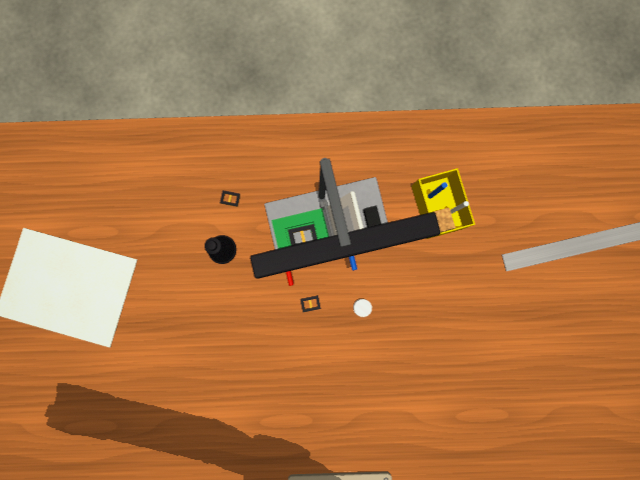

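View pics/side0.png

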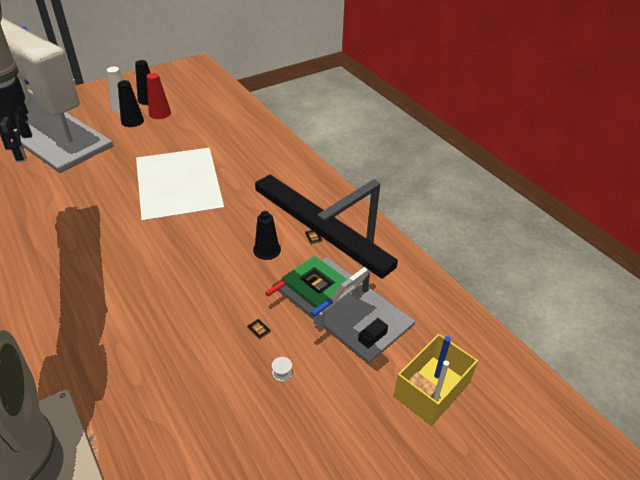

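```bash
cat >> h.py <<'E'
def seg(c):
    P=cloud(c);h=cv2.cvtColor(c["pixels"],cv2.COLOR_RGB2HSV);H,S,V=[h[...,i].astype(int) for i in range(3)]
    z=P[...,2];roi=(c["range_z"]>0)&(abs(P[...,0]-.63)<.25)&(abs(P[...,1]-.0)<.22)
    return P,{"red":roi&((H<5)|(H>175))&(S>180)&(V>80)&(z>.02),"blue":roi&(abs(H-108)<8)&(S>150)&(V>70)&(z>.02)&(P[...,1]>-.17),
      "green":roi&(abs(H-68)<15)&(S>120),"bar":roi&(z>.28),"white":roi&(S<40)&(V>150)&(z>.05)&(z<.25)}
E
python3 - <<'E'
from h import *
for n in("top","side"):
    c=viewer.camera(n);P,m=seg(c)
    for k,v in m.items():
        q=P[v]
        if len(q)<5: print(n,k,len(q));continue
        d=np.linalg.svd(q-q.mean(0),full_matrices=0)[2][0]
        print(n,k,len(q),"mean",q.mean(0).round(3),"med",np.median(q,0).round(3),"dir",d.round(3))
        if k in("red","blue"):
            o=q[np.argsort((q-q.mean(0))@d)];print("  ends",o[:3].mean(0).round(3),o[-3:].mean(0).round(3))
        if k in("bar","green"):
            r=cv2.minAreaRect(q[:,:2].astype(np.float32));print("  rect",np.round(r[0],3),np.round(r[1],3),r[2],"z95",np.percentile(q[:,2],[5,50,95]).round(3))
E
```

```text
top red 60 mean [0.553 0.096 0.056] med [0.554 0.095 0.052] dir [-0.025  0.032 -0.999]
  ends [0.549 0.091 0.136] [0.561 0.093 0.047]
top blue 67 mean [ 0.58  -0.04   0.109] med [ 0.581 -0.04   0.109] dir [-0.973 -0.232 -0.021]
  ends [ 0.594 -0.037  0.109] [ 0.566 -0.042  0.109]
top green 1087 mean [0.668 0.072 0.057] med [0.672 0.076 0.054] dir [-0.209  0.977 -0.035]
  rect [0.652 0.066] [0.093 0.118] 12.18081283569336 z95 [0.045 0.054 0.057]
top bar 5467 mean [ 0.614 -0.007  0.312] med [0.607 0.002 0.311] dir [-0.204  0.979 -0.   ]
  rect [0.666 0.003] [0.172 0.32 ] 11.744224548339844 z95 [0.308 0.311 0.316]
top white 235 mean [ 0.684 -0.04   0.16 ] med [ 0.684 -0.042  0.167] dir [-0.76  -0.378  0.528]
side red 114 mean [0.562 0.098 0.051] med [0.562 0.098 0.052] dir [-0.979 -0.203 -0.   ]
  ends [0.588 0.106 0.05 ] [0.538 0.093 0.051]
side blue 131 mean [ 0.589 -0.038  0.107] med [ 0.59  -0.038  0.108] dir [-0.975 -0.222  0.028]
  ends [ 0.615 -0.035  0.106] [ 0.566 -0.042  0.107]
side green 1336 mean [0.64  0.07  0.054] med [0.635 0.071 0.054] dir [ 0.238  0.968 -0.075]
  rect [ 0.647 -0.016] [0.112 0.299] 1.428227186203003 z95 [0.048 0.054 0.057]
side bar 4449 mean [ 0.613 -0.022  0.309] med [ 0.606 -0.009  0.311] dir [ 0.178 -0.984 -0.004]
  rect [0.665 0.003] [0.173 0.32 ] 11.774764060974121 z95 [0.295 0.311 0.315]
side white 168 mean [ 0.658 -0.04   0.144] med [ 0.66  -0.048  0.167] dir [-0.159 -0.393  0.906]
```

```bash
cat >> h.py <<'E'
psi=.2055;H=np.array([.6595,.0015,.055]);J=R.from_euler("z",psi).as_matrix();th=np.radians(40)
zt=J@[np.sin(th),0,-np.cos(th)];yt=J[:,1];RT=np.c_[np.cross(yt,zt),yt,zt]
def tcp(jy,jz,back=0,jx=-.085): return H+J@[jx,jy,jz]+(.0187-back)*zt
def rows(ps,g=1):
    s=env.read_state();R0=R.from_euler("xyz",s["eef_rot"]).as_matrix();rv=R.from_matrix(R0.T@RT).as_rotvec()
    print("ee",s["ee_pos"].round(4),"rot",s["eef_rot"].round(3),"F",s["force"].round(1),"w",round(s["grip_width"],4),"t",s["t"],"q",s["joint_positions"].round(2))
    for p in ps: print((R0.T@(p-s["ee_pos"])*100).round(2).tolist(),rv.round(3).tolist())
def arc(r,a0,angs): return [tcp(r*np.cos(a),r*np.sin(a)) for a in angs]
E
python3 - <<'E'
from h import *
print(tcp(-.0245,.048,.12),RT)
rows([tcp(-.0245,.048,.14)])
E
```

```text
[ 0.51754355 -0.05311634  0.1806003 ] [[-0.74992616 -0.20405666  0.62926277]
 [-0.15631647  0.97895908  0.1311651 ]
 [-0.64278761  0.         -0.76604444]]
ee [0.2171 0.5861 0.2313] rot [ 3.141 -0.     2.787] F [ 0.4 -0.8 -0.5] w 0.0854 t 1.25 q [-1.24  0.33 -0.06  1.46  0.02  1.35 -0.09]
[-49.29, -50.19, 3.54] [-0.195, -0.679, -0.537]
```

```bash
python3 -m handwheel '[[-25,-25,0,-0.1,-0.3,-0.27,1],[-25,-25,0,-0.1,-0.3,-0.27,1],[-25,-25,0,-0.1,-0.3,-0.27,1],[-25,-25,0,-0.1,-0.3,-0.27,1],[-25,-25,0,-0.1,-0.3,-0.27,1],[-49.3,-50.2,3.5,-0.195,-0.679,-0.537,1],[-49.3,-50.2,3.5,-0.195,-0.679,-0.537,1],[-49.3,-50.2,3.5,-0.195,-0.679,-0.537,1],[-49.3,-50.2,3.5,-0.195,-0.679,-0.537,1],[-49.3,-50.2,3.5,-0.195,-0.679,-0.537,1],[-49.3,-50.2,3.5,-0.195,-0.679,-0.537,1],[-49.3,-50.2,3.5,-0.195,-0.679,-0.537,1]]'
python3 - <<'E'
from h import *
rows([tcp(-.0245,.048,.06),tcp(-.0245,.048)])
E
```

```text
t: 2.75
ee_pos: [0.4455, 0.1095, 0.2087]
eef_rot: [3.122, 0.662, -2.94]
force: [-0.9, 1.2, -0.4]
grip_width: 0.0857
ee [0.4455 0.1095 0.2087] rot [ 3.122  0.662 -2.94 ] F [-0.9  1.2 -0.4] w 0.0857 t 2.75 q [ 0.11 -0.5  -0.41  2.41 -0.27  0.54  1.64]
[-1.49, -17.56, 10.22] [0.017, -0.036, -0.004]
[-1.7, -17.66, 16.21] [0.017, -0.036, -0.004]
```

```bash
python3 -m handwheel '[[-1.5,-6,3.5,0.017,-0.036,0,1],[-1.5,-12,7,0.017,-0.036,0,1],[-1.5,-17.6,8,0.017,-0.036,0,1],[-1.5,-17.6,9,0.017,-0.036,0,1],[-1.5,-17.6,10.2,0.017,-0.036,0,1],[-1.5,-17.6,10.2,0.017,-0.036,0,1],[-1.5,-17.6,10.2,0.017,-0.036,0,1],[-1.5,-17.6,10.2,0.017,-0.036,0,1]]'
python3 - <<'E'
from h import *
rows([tcp(-.0245,.048,.06),tcp(-.0245,.048)])
c=viewer.camera("side");P,m=seg(c);print(np.median(P[m["blue"]],0).round(3));cv2.imwrite("pics/s1.png",cv2.resize(c["pixels"][150:430,120:520,::-1],(800,560)))
E
```

```text
t: 3.75
ee_pos: [0.5554, -0.0455, 0.1355]
eef_rot: [3.139, 0.699, -2.94]
force: [-0.5, 0.1, -0.2]
grip_width: 0.0851
ee [ 0.5554 -0.0455  0.1355] rot [ 3.139  0.699 -2.94 ] F [-0.5  0.1 -0.2] w 0.0851 t 3.75 q [-0.11 -0.09  0.23  2.33 -0.72  0.3   2.53]
[0.06, 0.03, 0.06] [-0.0, 0.001, -0.003]
[0.06, 0.03, 6.06] [-0.0, 0.001, -0.003]
[ 0.594 -0.037  0.108]
```

View pics/s1.png

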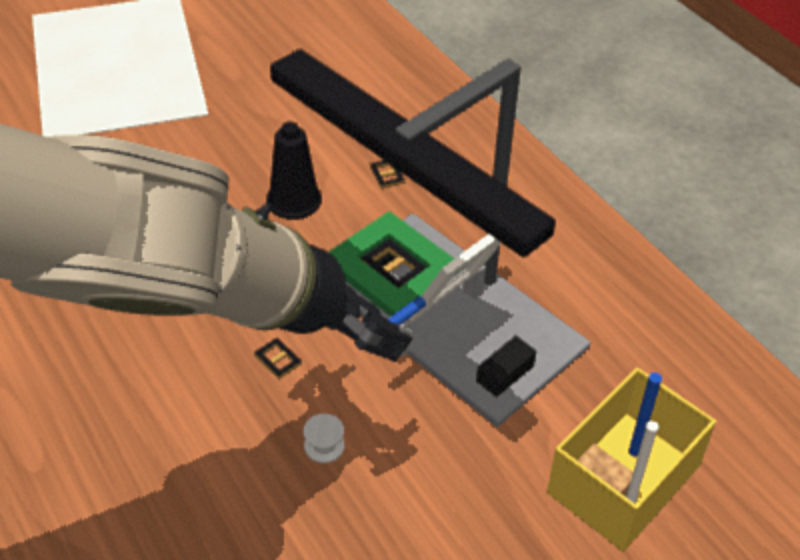

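```bash
python3 -m handwheel '[[0,0,-3,0,0,0.1,0.6],[0,0,-5,0,0,0.3,0.6],[0,0,-5,0,0,0.5,0.6],[0,0,-5,0,0,0.7,0.6],[0,0,-5,0,0,0.9,0.6],[0,0,-5,0,0,1.1,0.6],[0,0,-5,0,0,1.3,0.6],[0,0,-5,0,0,1.5,0.6],[0,0,-5,0,0,1.6,0.6],[0,0,-5,0,0,1.6,0.6]]'
sed -i 's/th=np.radians(40)/th=np.radians(33)/; s/yt=J\[:,1\]/yt=-J[:,1]/' h.py
python3 - <<'E'
from h import *
rows([tcp(-.0245,.048,.10),tcp(-.0245,.048)])
E
```

```text
t: 5.05
ee_pos: [0.5238, -0.0525, 0.174]
eef_rot: [2.442, -0.019, 1.751]
force: [-0.1, 0.4, 0.4]
grip_width: 0.0515
ee [ 0.5238 -0.0525  0.174 ] rot [ 2.442 -0.019  1.751] F [-0.1  0.4  0.4] w 0.0515 t 5.05 q [ 0.27 -0.21 -0.1   2.34 -0.66  0.43  0.87]
[0.1, 0.93, 1.16] [0.096, -0.097, 1.537]
[0.07, -0.3, 11.08] [0.096, -0.097, 1.537]
```

```bash
python3 -m handwheel '[[0,0.9,1,0.01,-0.01,0.2,0.6],[0,0.9,1,0.02,-0.02,0.4,0.6],[0,0.9,1,0.03,-0.03,0.6,0.6],[0,0.9,1,0.04,-0.04,0.8,0.6],[0,0.9,1,0.06,-0.06,1.0,0.6],[0,0.9,1,0.08,-0.08,1.2,0.6],[0,0.9,1,0.096,-0.097,1.4,0.6],[0,0.9,1.1,0.096,-0.097,1.537,0.6],[0,0.9,1.1,0.096,-0.097,1.537,0.6],[0,0.9,1.1,0.096,-0.097,1.537,0.6]]'
python3 - <<'E'
from h import *
rows([tcp(-.0245,.048,.10),tcp(-.0245,.048)])
E
```

```text
t: 6.3
ee_pos: [0.5376, -0.0501, 0.1716]
eef_rot: [3.138, -0.576, 0.211]
force: [-0.1, -0.0, -0.6]
grip_width: 0.0513
ee [ 0.5376 -0.0501  0.1716] rot [ 3.138 -0.576  0.211] F [-0.1 -0.  -0.6] w 0.0513 t 6.3 q [ 0.59 -0.13 -0.44  2.21 -0.47  0.54 -0.88]
[0.03, -0.11, 0.07] [0.0, -0.0, 0.004]
[0.03, -0.12, 10.07] [0.0, -0.0, 0.004]
```

```bash
python3 -m handwheel '[[0,-0.1,4,0,0,0.004,0.6],[0,-0.1,7,0,0,0.004,0.6],[0,-0.1,9,0,0,0.004,0.6],[0,-0.1,10,0,0,0.004,0.6],[0,-0.1,10,0,0,0.004,0.6],[0,-0.1,10,0,0,0.004,0.3],[0,-0.1,10,0,0,0.004,0],[0,-0.1,10,0,0,0.004,0],[0,-0.1,10,0,0,0.004,0],[0,-0.1,10,0,0,0.004,0],[0,-0.1,10,0,0,0.004,0]]'
python3 - <<'E'
from h import *
rows(arc(.0551,0,np.linspace(1.87,.0727,13)))
p=env.read_state()["ee_pos"]-.0187*zt;print(J.T@(p-H))
c=viewer.camera("side");P,m=seg(c);print(m["blue"].sum(),np.median(P[m["blue"]],0).round(3));cv2.imwrite("pics/s2.png",cv2.resize(c["pixels"][200:410,200:500,::-1],(800,560)))
E
```

```text
t: 7.68
ee_pos: [0.5907, -0.0383, 0.0883]
eef_rot: [3.14, -0.577, 0.206]
force: [-5.0, -1.1, 6.7]
grip_width: 0.01
ee [ 0.5907 -0.0383  0.0883] rot [ 3.14  -0.577  0.206] F [-5.  -1.1  6.7] w 0.01 t 7.675 q [ 0.53  0.14 -0.47  2.17 -0.31  0.3  -1.01]
[0.25, -0.87, -0.28] [0.001, -0.001, 0.001]
[0.35, -1.68, -0.43] [0.001, -0.001, 0.001]
[0.39, -2.5, -0.48] [0.001, -0.001, 0.001]
[0.36, -3.32, -0.43] [0.001, -0.001, 0.001]
[0.26, -4.12, -0.28] [0.001, -0.001, 0.001]
[0.09, -4.89, -0.03] [0.001, -0.001, 0.001]
[-0.13, -5.61, 0.32] [0.001, -0.001, 0.001]
[-0.41, -6.25, 0.75] [0.001, -0.001, 0.001]
[-0.74, -6.81, 1.26] [0.001, -0.001, 0.001]
[-1.12, -7.28, 1.83] [0.001, -0.001, 0.001]
[-1.52, -7.63, 2.45] [0.001, -0.001, 0.001]
[-1.95, -7.88, 3.11] [0.001, -0.001, 0.001]
[-2.4, -8.0, 3.79] [0.001, -0.001, 0.001]
[-0.08562352 -0.02497661  0.04895821]
58 [ 0.604 -0.037  0.108]
```

View pics/s2.png

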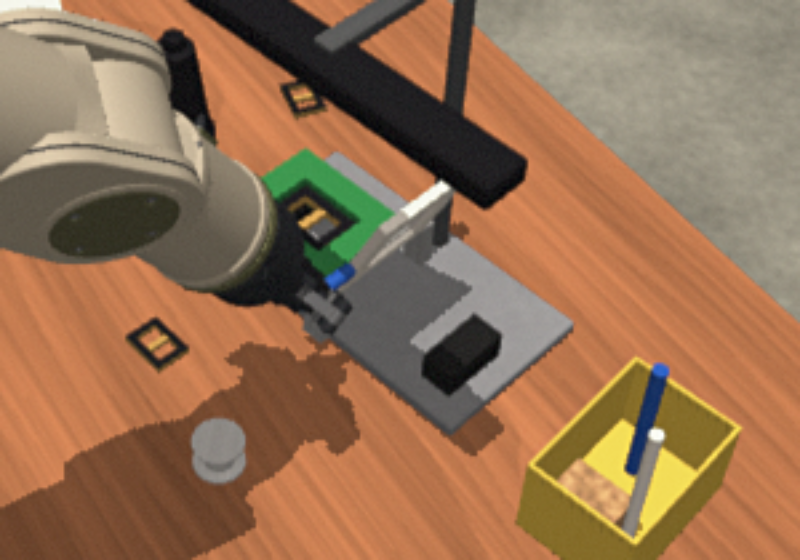

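```bash
python3 -m handwheel '[[0.25,-0.87,-0.28,0,0,0,0],[0.35,-1.68,-0.43,0,0,0,0],[0.39,-2.5,-0.48,0,0,0,0],[0.36,-3.32,-0.43,0,0,0,0],[0.26,-4.12,-0.28,0,0,0,0],[0.09,-4.89,-0.03,0,0,0,0],[0.09,-4.89,-0.03,0,0,0,0]]'
python3 - <<'E'
from h import *
rows(arc(.0551,0,np.linspace(.97,.0727,7)))
p=env.read_state()["ee_pos"]-.0187*zt;print(J.T@(p-H))
E
```

```text
t: 8.6
ee_pos: [0.5815, 0.0089, 0.0892]
eef_rot: [3.139, -0.577, 0.206]
force: [1.1, -3.2, -0.7]
grip_width: 0.01
ee [0.5815 0.0089 0.0892] rot [ 3.139 -0.577  0.206] F [ 1.1 -3.2 -0.7] w 0.01 t 8.6 q [ 0.4   0.1  -0.45  2.21 -0.17  0.27 -1.26]
[-0.24, -0.8, 0.37] [0.002, -0.001, 0.0]
[-0.52, -1.44, 0.8] [0.002, -0.001, 0.0]
[-0.85, -2.0, 1.31] [0.002, -0.001, 0.0]
[-1.22, -2.47, 1.88] [0.002, -0.001, 0.0]
[-1.63, -2.82, 2.5] [0.002, -0.001, 0.0]
[-2.06, -3.07, 3.16] [0.002, -0.001, 0.0]
[-2.5, -3.19, 3.84] [0.002, -0.001, 0.0]
[-0.08504136  0.02317481  0.04990339]
```

```bash
python3 -m handwheel '[[-0.24,-0.8,0.37,0,0,0,0],[-0.52,-1.44,0.8,0,0,0,0],[-0.85,-2,1.31,0,0,0,0],[-1.22,-2.47,1.88,0,0,0,0],[-1.63,-2.82,2.5,0,0,0,0],[-2.06,-3.07,3.16,0,0,0,0],[-2.5,-3.2,3.84,0,0,0,0],[-2.6,-3.2,4.0,0,0,0,0],[-2.65,-3.2,4.1,0,0,0,0],[-2.65,-3.2,4.1,0,0,0,0]]'
python3 - <<'E'
from h import *
rows([])
p=env.read_state()["ee_pos"]-.0187*zt;print(J.T@(p-H))
E
```

```text
t: 9.85
ee_pos: [0.5747, 0.0404, 0.0399]
eef_rot: [3.139, -0.576, 0.206]
force: [2.3, 0.1, -6.6]
grip_width: 0.0102
ee [0.5747 0.0404 0.0399] rot [ 3.139 -0.576  0.206] F [ 2.3  0.1 -6.6] w 0.0102 t 9.85 q [ 0.2   0.18 -0.33  2.26  0.08  0.14 -1.55]
[-0.08522431  0.05533487  0.00057469]
```

Run:
```python
from h import *
c=viewer.camera("side");P,m=seg(c)
for k in("blue","white","green","red"):
    q=P[m[k]];print(k,len(q),np.median((q-H)@J,0).round(4) if len(q) else "",np.percentile(q[:,2],[5,95]).round(3) if len(q) else "")
cv2.imwrite("pics/s3.png",cv2.resize(c["pixels"][230:380,230:440,::-1],(784,560)))
print(env.read_state()["force"])
```

```text
blue 63 [-0.0632  0.0537  0.011 ] [0.06  0.071]
white 1902 [0.0019 0.0661 0.0095] [0.06 0.07]
green 107 [-0.0474  0.0753 -0.0061] [0.042 0.056]
red 6 [-0.0518  0.1125 -0.0051] [0.048 0.054]
[ 3.23848484  0.43873767 -7.62212099]
```

View pics/s3.png

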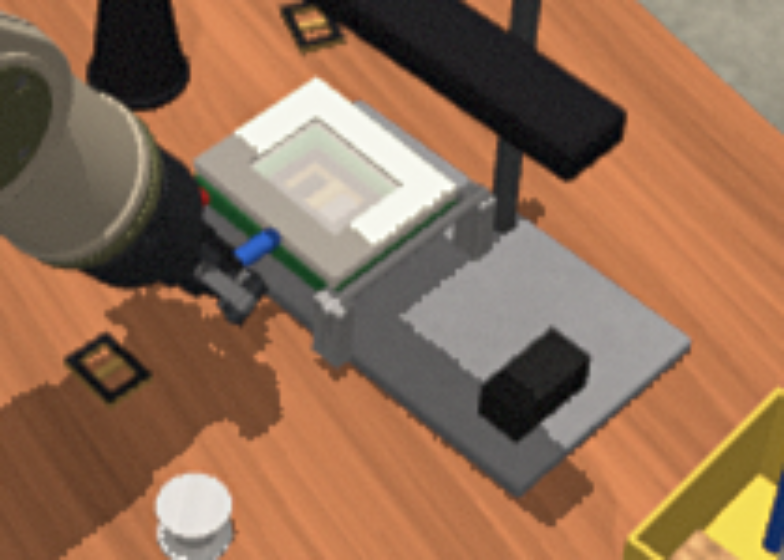

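```bash
python3 -m handwheel '[[0,0,0,0,0,0,0.2],[0,0,0,0,0,0,0.35],[0,0,0,0,0,0,0.35],[0,0,-2,0,0,0,0.35],[0,0,-4,0,0,0,0.35],[0,0,-7,0,0,0,0.35],[0,0,-10,0,0,0,0.35],[0,0,-10,0,0,0,0.35],[0,0,-10,0,0,0,0.35]]'
sed -i 's/th=np.radians(33)/th=np.radians(28)/;s/jx=-.085/jx=-.087/' h.py
python3 - <<'E'
from h import *
rows([tcp(.115,-.007,.09),tcp(.115,-.007,-.001)])
for n in("side","top"):
    c=viewer.camera(n);P,m=seg(c);q=(P[m["white"]]-H)@J;q=q[(abs(q[:,0])<.048)&(q[:,1]>.01)&(q[:,2]<.015)]
    a=np.linalg.lstsq(np.c_[q[:,:2],np.ones(len(q))],q[:,2],rcond=None)[0];print(n,len(q),"slope",a[:2].round(4),"z at hinge",a[2].round(4))
    for k in("blue","red"):
        q=(P[m[k]]-H)@J
        if len(q): print(k,len(q),np.median(q,0).round(4))
E
```

```text
t: 11.02
ee_pos: [0.5216, 0.0294, 0.1235]
eef_rot: [3.139, -0.576, 0.206]
force: [0.0, -0.8, 0.1]
grip_width: 0.0295
ee [0.5216 0.0294 0.1235] rot [ 3.139 -0.576  0.206] F [ 0.  -0.8  0.1] w 0.0295 t 11.025 q [ 0.42 -0.11 -0.5   2.31 -0.32  0.37 -1.2 ]
[0.07, -5.96, 1.52] [0.002, -0.088, 0.001]
[-0.73, -5.98, 10.59] [0.002, -0.088, 0.001]
side 1659 slope [-0.006   0.0418] z at hinge 0.0067
blue 112 [-0.075   0.0537  0.0107]
red 57 [-0.0631  0.1138 -0.0029]
top 1425 slope [0.0485 0.0514] z at hinge 0.0049
blue 61 [-0.0857  0.0549  0.0114]
red 60 [-0.0843  0.1142 -0.0031]
```

Run:
```python
from h import *
for n in("side","top"):
    d=np.load(n+"0.npz");P=d["P"];px=d["px"]
    h=cv2.cvtColor(px,cv2.COLOR_RGB2HSV).astype(int);g=(abs(h[...,0]-68)<15)&(h[...,1]>120)
    q=(P[g]-H)@J;q=q[(abs(q[:,0])<.045)&(q[:,1]>.012)&(q[:,1]<.12)&(abs(q[:,2])<.006)]
    a=np.linalg.lstsq(np.c_[q[:,:2],np.ones(len(q))],q[:,2],rcond=None)[0];print(n,len(q),"slope",a[:2].round(4),a[2].round(4))
    c=viewer.camera(n);P=cloud(c);q=(P.reshape(-1,3)-H)@J
    i=(abs(q[:,0])<.045)&(q[:,1]>.01)&(q[:,1]<.124)&(q[:,2]>-.004)&(q[:,2]<.03)
    q=q[i]
    for lo in(.01,.03,.05,.07,.09,.11):
        s=q[(q[:,1]>lo)&(q[:,1]<lo+.015)&(abs(q[:,0])>.034)];print(n,lo,len(s),np.percentile(s[:,2],[10,50,90]).round(4) if len(s)>3 else "")
```

```text
side 1004 slope [ 0.0018 -0.0025] -0.0005
side 0.01 68 [0.0011 0.0078 0.0103]
side 0.03 51 [0.0074 0.0097 0.012 ]
side 0.05 53 [0.0084 0.0106 0.0132]
side 0.07 60 [0.0097 0.0117 0.014 ]
side 0.09 47 [0.0102 0.0129 0.0155]
side 0.11 51 [0.0112 0.0139 0.0165]
top 784 slope [ 0.0044 -0.0049] -0.0006
top 0.01 32 [0.0059 0.0079 0.0108]
top 0.03 34 [0.0076 0.0098 0.0123]
top 0.05 32 [0.0089 0.0103 0.0132]
top 0.07 33 [0.0096 0.0113 0.0144]
top 0.09 33 [0.0102 0.0127 0.0144]
top 0.11 33 [0.0119 0.0132 0.0155]
```

Run:
```python
from h import *
T=lambda x,y,z:H+J@[x,y,z]
rows([T(-.075,.055,.05),T(-.075,.055,.025),T(-.075,.055,.015),T(-.075,.055,.010)])
```

```text
ee [0.5212 0.0297 0.1228] rot [ 3.14  -0.575  0.206] F [ 0.2 -0.1  0.4] w 0.03 t 11.225 q [ 0.42 -0.11 -0.5   2.31 -0.32  0.37 -1.19]
[3.62, 0.08, 4.47] [0.001, -0.086, 0.0]
[2.26, 0.08, 6.56] [0.001, -0.086, 0.0]
[1.72, 0.08, 7.4] [0.001, -0.086, 0.0]
[1.44, 0.08, 7.82] [0.001, -0.086, 0.0]
```

```bash
python3 -m handwheel '[[3.6,0.1,1,0,-0.086,0,0],[3.6,0.1,4.4,0,-0.086,0,0],[3.6,0.1,4.4,0,-0.086,0,0],[3,0.1,5.4,0,-0.086,0,0],[2.3,0.1,6.6,0,-0.086,0,0],[2,0.1,7,0,-0.086,0,0],[1.85,0.1,7.2,0,-0.086,0,0],[1.7,0.1,7.4,0,-0.086,0,0],[1.7,0.1,7.4,0,-0.086,0,0]]'
python3 - <<'E'
from h import *
T=lambda x,y,z:H+J@[x,y,z]
rows([T(-.075,.055,.012),T(-.075,.055,.008)])
print(J.T@(env.read_state()["ee_pos"]-H))
c=viewer.camera("side");P,m=seg(c);q=(P[m["white"]]-H)@J;q=q[(abs(q[:,0])<.048)&(q[:,1]>.01)&(q[:,2]<.02)]
a=np.linalg.lstsq(np.c_[q[:,:2],np.ones(len(q))],q[:,2],rcond=None)[0];print(len(q),"slope",a[:2].round(4),a[2].round(4))
E
```

```text
t: 12.35
ee_pos: [0.575, 0.0399, 0.0703]
eef_rot: [3.14, -0.49, 0.206]
force: [0.5, 0.0, 1.5]
grip_width: 0.0002
ee [0.575  0.0399 0.0703] rot [ 3.14  -0.49   0.206] F [0.5 0.  1.5] w 0.0002 t 12.35 q [ 0.42  0.16 -0.57  2.17  0.14  0.35 -1.61]
[-0.16, -0.02, 0.29] [0.001, -0.001, 0.001]
[-0.35, -0.02, 0.64] [0.001, -0.001, 0.001]
[-0.07493216  0.0548503   0.01531645]
1705 slope [-0.0067  0.0275] 0.0063
```

```bash
python3 -m handwheel '[[-0.15,0,0.3,0,0,0,0],[-0.25,0,0.45,0,0,0,0],[-0.35,0,0.64,0,0,0,0],[-0.35,0,0.64,0,0,0,0]]'
cat >> h.py <<'E'
def slope():
    c=viewer.camera("side");P,m=seg(c);q=(P[m["white"]]-H)@J;q=q[(abs(q[:,0])<.048)&(q[:,1]>.01)&(q[:,2]<.02)]
    a=np.linalg.lstsq(np.c_[q[:,:2],np.ones(len(q))],q[:,2],rcond=None)[0];print(len(q),"slope",a[:2].round(4),a[2].round(4))
    print("TCP jig",J.T@(env.read_state()["ee_pos"]-H),env.read_state()["force"])
T=lambda x,y,z:H+J@[x,y,z]
E
python3 - <<'E'
from h import *
slope()
rows([T(-.075,.055,.004)])
E
```

```text
t: 12.9
ee_pos: [0.5764, 0.0403, 0.0659]
eef_rot: [3.138, -0.493, 0.208]
force: [-28.2, -1.2, 42.6]
grip_width: -0.0
1661 slope [-0.0054 -0.009 ] 0.0063
TCP jig [-0.07346074  0.05499005  0.01087682] [-27.20400395  -0.88196532  42.23847432]
ee [0.5764 0.0403 0.0659] rot [ 3.138 -0.493  0.208] F [-27.2  -0.9  42.2] w 0.0 t 12.95 q [ 0.41  0.17 -0.56  2.17  0.16  0.34 -1.63]
[-0.46, -0.0, 0.53] [0.003, -0.005, 0.002]
```

```bash
python3 -m handwheel '[[0.3,0,-0.5,0,0,0,0],[1,0,-3,0,0,0,0.3],[1,0,-7,0,0,0,0.5],[1,0,-9,0,0,0,0.5],[1,0,-9,0,0,0,0.5]]'
python3 - <<'E'
from h import *
slope()
c=viewer.camera("top");P,m=seg(c)
for k in("blue","red"):
    q=(P[m[k]]-H)@J; print(k,len(q),np.median(q,0).round(4))
rows([tcp(.115,-.007,.09),tcp(.115,-.007,-.002)])
E
```

```text
t: 13.58
ee_pos: [0.5437, 0.033, 0.1512]
eef_rot: [3.136, -0.496, 0.208]
force: [0.9, 0.5, -0.0]
grip_width: 0.0426
1638 slope [-0.0021 -0.0106] 0.0066
TCP jig [-0.10713291  0.05466714  0.09508433] [ 0.16422555 -0.55937814 -1.11189351]
blue 61 [-0.0847  0.0551  0.0088]
red 61 [-0.084   0.1142 -0.003 ]
ee [0.5432 0.0334 0.1493] rot [ 3.138 -0.493  0.208] F [-0.7  0.  -0.4] w 0.0428 t 13.675 q [ 0.55 -0.06 -0.64  2.17 -0.16  0.54 -1.34]
[-2.96, -6.01, 2.74] [0.003, -0.004, 0.002]
[-3.0, -6.04, 11.94] [0.003, -0.004, 0.002]
```

```bash
python3 -m handwheel '[[-1.5,-4,1,0,0,0,0.5],[-3,-6,2.7,0,0,0,0.5],[-3,-6,2.7,0,0,0,0.5],[-3,-6,6,0,0,0,0.5],[-3,-6,9,0,0,0,0.5],[-3,-6,11,0,0,0,0.5],[-3,-6,11.9,0,0,0,0.5],[-3,-6,11.9,0,0,0,0.5],[-3,-6,11.9,0,0,0,0.2],[-3,-6,11.9,0,0,0,0],[-3,-6,11.9,0,0,0,0],[-3,-6,11.9,0,0,0,0]]'
python3 - <<'E'
from h import *
slope()
p=env.read_state()["ee_pos"]-.0187*zt;print("grip",J.T@(p-H))
b=np.arctan2(-.007,.115)
rows(arc(.1152,0,b+np.arange(1,11)*.1))
c=viewer.camera("side");cv2.imwrite("pics/s4.png",cv2.resize(c["pixels"][200:410,200:500,::-1],(800,560)))
E
```

```text
t: 15.18
ee_pos: [0.5603, 0.0989, 0.0307]
eef_rot: [3.138, -0.494, 0.209]
force: [-3.3, 4.2, 1.8]
grip_width: 0.0102
1739 slope [-0.0059 -0.0055] 0.0063
TCP jig [-0.0772798   0.11557571 -0.02431921] [-3.44678691  4.14746224  1.89397143]
grip [-0.08605892  0.11557571 -0.00780809]
ee [0.5603 0.0989 0.0307] rot [ 3.138 -0.494  0.209] F [-3.4  4.1  1.9] w 0.01 t 15.225 q [ 0.34  0.24 -0.64  2.21  0.62  0.29 -2.17]
[0.5, 0.05, -1.13] [0.002, -0.005, 0.003]
[1.04, 0.16, -2.14] [0.002, -0.005, 0.003]
[1.58, 0.38, -3.13] [0.002, -0.005, 0.003]
[2.1, 0.71, -4.11] [0.002, -0.005, 0.003]
[2.61, 1.15, -5.04] [0.002, -0.005, 0.003]
[3.09, 1.69, -5.94] [0.002, -0.005, 0.003]
[3.54, 2.34, -6.78] [0.002, -0.005, 0.003]
[3.96, 3.07, -7.56] [0.002, -0.005, 0.003]
[4.34, 3.89, -8.27] [0.002, -0.005, 0.003]
[4.68, 4.79, -8.91] [0.002, -0.005, 0.003]
```

View pics/s4.png

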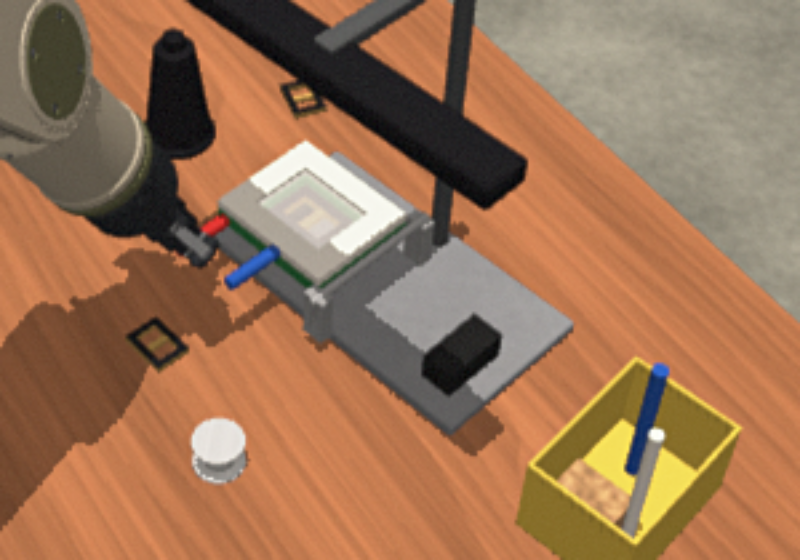

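```bash
python3 -m handwheel '[[0.25,0.02,-0.6,0,0,0,0],[0.77,0.1,-1.63,0,0,0,0],[1.3,0.27,-2.63,0,0,0,0],[1.84,0.54,-3.62,0,0,0,0],[2.36,0.93,-4.57,0,0,0,0],[2.85,1.42,-5.5,0,0,0,0],[3.32,2.01,-6.36,0,0,0,0],[3.75,2.7,-7.17,0,0,0,0],[4.15,3.48,-7.91,0,0,0,0],[4.51,4.34,-8.59,0,0,0,0],[4.68,4.79,-8.91,0,0,0,0],[4.68,4.79,-8.91,0,0,0,0]]'
python3 - <<'E'
from h import *
p=env.read_state()["ee_pos"]-.0187*zt;g=J.T@(p-H);print("grip",g,np.hypot(g[1],g[2]),np.arctan2(g[2],g[1]))
b=np.arctan2(-.007,.115)
rows(arc(.1152,0,b+1+np.arange(1,13)*.1))
c=viewer.camera("side");cv2.imwrite("pics/s5.png",cv2.resize(c["pixels"][180:390,200:500,::-1],(800,560)))
P,m=seg(c);q=(P[m["blue"]]-H)@J;print(len(q),np.median(q,0) if len(q) else "")
E
```

```text
t: 16.77
ee_pos: [0.5694, 0.056, 0.1333]
eef_rot: [3.139, -0.496, 0.213]
force: [-14.7, 12.1, 17.9]
grip_width: 0.0097
grip [-0.08589974  0.07170163  0.09482573] 0.1188824748924715 0.9233765043722939
ee [0.5694 0.056  0.1333] rot [ 3.139 -0.496  0.213] F [-14.7  12.1  17.9] w 0.0097 t 16.775 q [ 0.7   0.05 -0.87  2.12  0.03  0.49 -1.54]
[0.11, 1.33, -0.45] [-0.001, -0.008, 0.006]
[0.36, 2.35, -0.92] [-0.001, -0.008, 0.006]
[0.55, 3.42, -1.3] [-0.001, -0.008, 0.006]
[0.7, 4.53, -1.58] [-0.001, -0.008, 0.006]
[0.79, 5.66, -1.76] [-0.001, -0.008, 0.006]
[0.83, 6.81, -1.85] [-0.001, -0.008, 0.006]
[0.81, 7.96, -1.83] [-0.001, -0.008, 0.006]
[0.74, 9.1, -1.71] [-0.001, -0.008, 0.006]
[0.61, 10.23, -1.49] [-0.001, -0.008, 0.006]
[0.43, 11.32, -1.18] [-0.001, -0.008, 0.006]
[0.2, 12.37, -0.77] [-0.001, -0.008, 0.006]
[-0.07, 13.37, -0.27] [-0.001, -0.008, 0.006]
126 [-0.07625539  0.02748354  0.05112943]
```

View pics/s5.png

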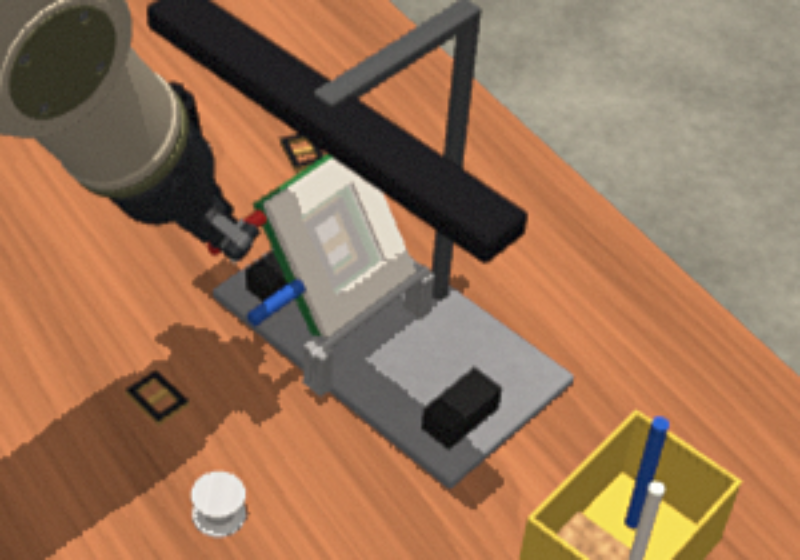

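```bash
python3 -m handwheel '[[-0.1,0.6,-0.1,0,0,0,0],[0.1,1.33,-0.4,0,0,0,0],[0.36,2.35,-0.92,0,0,0,0],[0.55,3.42,-1.3,0,0,0,0],[0.7,4.53,-1.58,0,0,0,0],[0.79,5.66,-1.76,0,0,0,0],[0.83,6.81,-1.85,0,0,0,0],[0.81,7.96,-1.83,0,0,0,0],[0.74,9.1,-1.71,0,0,0,0],[0.68,9.7,-1.6,0,0,0,0],[0.68,9.7,-1.6,0,0,0,0]]'
python3 - <<'E'
from h import *
p=env.read_state()["ee_pos"]-.0187*zt;g=J.T@(p-H);print("grip",g,np.hypot(g[1],g[2]),np.arctan2(g[2],g[1]))
b=np.arctan2(-.007,.115)
rows(arc(.1152,0,b+1.85+np.arange(1,13)*.1))
c=viewer.camera("side");cv2.imwrite("pics/s6.png",cv2.resize(c["pixels"][180:390,200:500,::-1],(800,560)))
E
```

```text
t: 18.2
ee_pos: [0.5897, -0.0401, 0.153]
eef_rot: [3.137, -0.5, 0.213]
force: [-0.5, -1.3, 8.0]
grip_width: 0.0098
grip [-0.08559894 -0.02648192  0.11453396] 0.11755560566244284 1.7980179529020726
ee [ 0.5897 -0.0401  0.153 ] rot [ 3.137 -0.5    0.213] F [-0.5 -1.3  8. ] w 0.0098 t 18.2 q [ 0.84  0.08 -0.79  2.05 -0.13  0.56 -1.2 ]
[-0.37, 0.96, 0.38] [0.001, -0.011, 0.006]
[-0.58, 2.03, 0.75] [0.001, -0.011, 0.006]
[-0.84, 3.05, 1.21] [0.001, -0.011, 0.006]
[-1.14, 4.02, 1.75] [0.001, -0.011, 0.006]
[-1.49, 4.92, 2.38] [0.001, -0.011, 0.006]
[-1.88, 5.75, 3.08] [0.001, -0.011, 0.006]
[-2.3, 6.49, 3.85] [0.001, -0.011, 0.006]
[-2.76, 7.14, 4.69] [0.001, -0.011, 0.006]
[-3.25, 7.69, 5.57] [0.001, -0.011, 0.006]
[-3.76, 8.13, 6.5] [0.001, -0.011, 0.006]
[-4.29, 8.47, 7.47] [0.001, -0.011, 0.006]
[-4.83, 8.7, 8.46] [0.001, -0.011, 0.006]
```

View pics/s6.png

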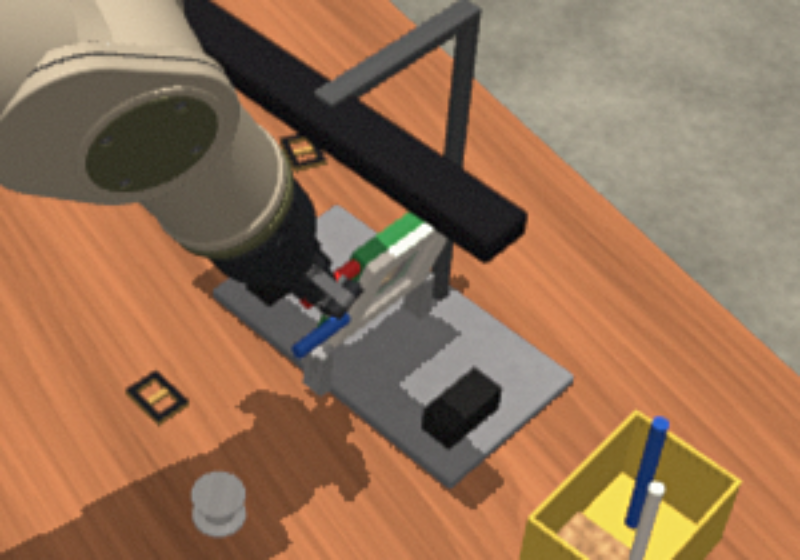

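```bash
python3 -m handwheel '[[-0.2,0.5,0.2,0,0,0,0],[-0.4,1.1,0.45,0,0,0,0],[-0.58,2.03,0.75,0,0,0,0],[-0.84,3.05,1.21,0,0,0,0],[-1.14,4.02,1.75,0,0,0,0],[-1.49,4.92,2.38,0,0,0,0],[-1.88,5.75,3.08,0,0,0,0],[-2.3,6.49,3.85,0,0,0,0],[-2.76,7.14,4.69,0,0,0,0],[-3.25,7.69,5.57,0,0,0,0],[-3.76,8.13,6.5,0,0,0,0],[-3.76,8.13,6.5,0,0,0,0]]'
python3 - <<'E'
from h import *
p=env.read_state()["ee_pos"]-.0187*zt;g=J.T@(p-H);print("grip",g,np.hypot(g[1],g[2]),np.arctan2(g[2],g[1]))
b=np.arctan2(-.007,.115)
rows(arc(.1152,0,b+np.array([2.9,2.97,3.04,3.1,3.1416,3.17])))
c=viewer.camera("side");P,m=seg(c)
for k in("blue","red"):
    q=(P[m[k]]-H)@J; print(k,len(q),np.median(q,0).round(4) if len(q) else "")
E
```

```text
t: 19.75
ee_pos: [0.6066, -0.1205, 0.0789]
eef_rot: [3.137, -0.504, 0.212]
force: [11.2, 1.0, -2.4]
grip_width: 0.0101
grip [-0.08549251 -0.10862399  0.04045329] 0.11591221137491577 2.7850895063355816
ee [ 0.6066 -0.1205  0.0789] rot [ 3.137 -0.504  0.212] F [11.2  1.  -2.4] w 0.0101 t 19.75 q [ 0.88  0.29 -0.71  2.03 -0.05  0.43 -1.08]
[-0.43, 0.13, 0.47] [0.002, -0.015, 0.006]
[-0.81, 0.34, 1.15] [0.002, -0.015, 0.006]
[-1.19, 0.5, 1.84] [0.002, -0.015, 0.006]
[-1.52, 0.58, 2.44] [0.002, -0.015, 0.006]
[-1.75, 0.62, 2.86] [0.002, -0.015, 0.006]
[-1.91, 0.63, 3.14] [0.002, -0.015, 0.006]
blue 0 
red 55 [-0.0598 -0.1102  0.0396]
```

```bash
python3 -m handwheel '[[-0.43,0.13,0.47,0,0,0,0],[-0.81,0.34,1.15,0,0,0,0],[-1.19,0.5,1.84,0,0,0,0],[-1.52,0.58,2.44,0,0,0,0],[-1.75,0.62,2.86,0,0,0,0],[-1.9,0.63,3.1,0,0,0,0],[-1.9,0.63,3.1,0,0,0,0]]'
cat >> h.py <<'E'
def back():
    for n in("side","top"):
        c=viewer.camera(n);P=cloud(c);h=cv2.cvtColor(c["pixels"],cv2.COLOR_RGB2HSV).astype(int);q=(P-H)@J
        g=(abs(h[...,0]-68)<15)&(h[...,1]>120)&(abs(q[...,0])<.045)&(q[...,1]<-.012)&(q[...,1]>-.123)&(q[...,2]>.008);q=q[g]
        a=np.linalg.lstsq(np.c_[q[:,:2],np.ones(len(q))],q[:,2],rcond=None)[0];print(n,len(q),"tray slope",a[:2].round(4),a[2].round(4))
        P,m=seg(c)
        for k in("blue","red","white"):
            q=(P[m[k]]-H)@J; print(k,len(q),np.median(q,0).round(4) if len(q) else "")
    return c
E
python3 - <<'E'
from h import *
p=env.read_state()["ee_pos"]-.0187*zt;g=J.T@(p-H);print("grip",g,np.hypot(g[1],g[2]),np.arctan2(g[2],g[1]))
back();rows([])
E
```

```text
t: 20.68
ee_pos: [0.6088, -0.1262, 0.0467]
eef_rot: [3.132, -0.508, 0.217]
force: [-21.2, 9.3, 44.1]
grip_width: 0.0097
grip [-0.08446833 -0.11461817  0.00820587] 0.11491153675973576 3.070121462385114
side 1476 tray slope [0.0013 0.0038] 0.0134
blue 0 
red 51 [-0.0597 -0.1157  0.011 ]
white 69 [ 0.0058 -0.0528 -0.001 ]
top 862 tray slope [-0.7735  0.2709] 0.0536
blue 63 [-0.085  -0.0543 -0.0002]
red 48 [-0.0818 -0.1166  0.0111]
white 125 [ 0.0003 -0.069  -0.0013]
ee [ 0.6088 -0.1262  0.0467] rot [ 3.132 -0.508  0.217] F [-22.6   9.3  44.7] w 0.0099 t 20.775 q [ 0.85  0.35 -0.67  2.04 -0.01  0.35 -1.09]
```

```bash
python3 -m handwheel '[[0.2,0,-0.3,0,0,0,0.15],[0.2,0,-0.3,0,0,0,0.35],[0.2,0,-0.3,0,0,0,0.4],[0,0,-3,0,0,0,0.4],[0,0,-7,0,0,0,0.4],[0,0,-11,0,0,0,0.4],[0,0,-14,0,0,0,0.4],[0,2,-17,0,0,0,0.4],[0,4,-17,0,0,0,0.4],[0,4,-17,0,0,0,0.4]]'
python3 - <<'E'
from h import *
c=back();rows([])
cv2.imwrite("pics/t7.png",cv2.resize(c["pixels"][150:330,210:480,::-1],(798,532)))
c=viewer.camera("side");cv2.imwrite("pics/s7.png",cv2.resize(c["pixels"][200:410,200:500,::-1],(800,560)))
for n in("top","side"):
    c=viewer.camera(n)
    for t in("bin","cone","bobbin","buckle"):
        print(n,t,[(round(d["confidence"],2),world(c,d["location"]).round(3).tolist()) for d in viewer.look_for(t,c)[:2]])
E
```

```text
t: 22.02
ee_pos: [0.5356, -0.1832, 0.1952]
eef_rot: [3.133, -0.508, 0.214]
force: [0.1, -0.7, 0.5]
grip_width: 0.0344
side 1566 tray slope [-0.0003  0.0014] 0.0134
blue 0 
red 34 [-0.0559 -0.1154  0.0109]
white 70 [ 0.0058 -0.0646 -0.001 ]
top 869 tray slope [-0.7676  0.2723] 0.0537
blue 63 [-0.0849 -0.0544  0.0004]
red 62 [-0.0849 -0.1139  0.0112]
white 132 [ 0.0003 -0.0695 -0.0009]
ee [ 0.5357 -0.1809  0.1947] rot [ 3.134 -0.508  0.216] F [-0.3  1.2 -0.7] w 0.0339 t 22.125 q [ 1.26  0.01 -0.83  2.01 -0.43  0.75 -0.67]
top bin [(0.74, [0.722, -0.265, 0.031])]
top cone [(0.8, [0.623, 0.245, 0.069]), (0.74, [0.665, -0.067, 0.056])]
top bobbin [(0.52, [0.484, -0.065, 0.028]), (0.33, [0.648, 0.008, 0.313])]
top buckle [(0.73, [0.5, 0.055, 0.008]), (0.5, [0.745, 0.237, 0.005])]
side bin [(0.8, [0.704, -0.248, 0.037])]
side cone [(0.33, [0.675, -0.075, 0.07])]
side bobbin [(0.55, [0.472, -0.071, 0.023])]
side buckle [(0.66, [0.747, 0.236, 0.003]), (0.61, [0.678, -0.059, 0.061])]
```

View pics/t7.png

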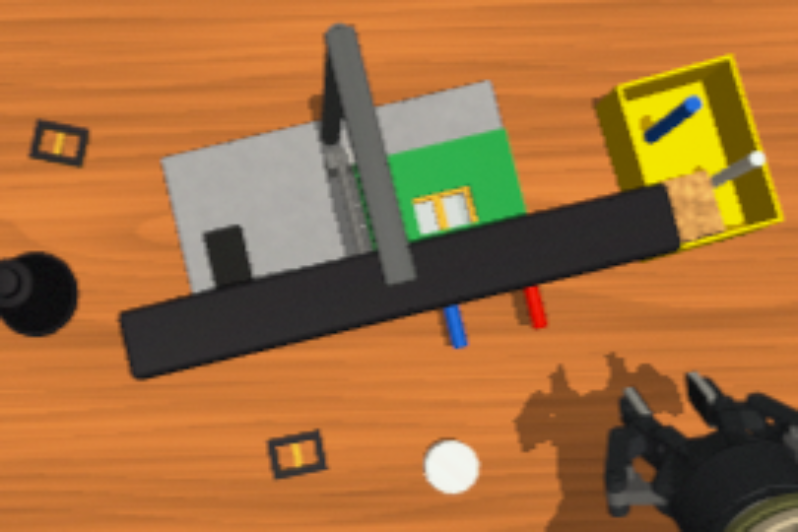

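View pics/s7.png

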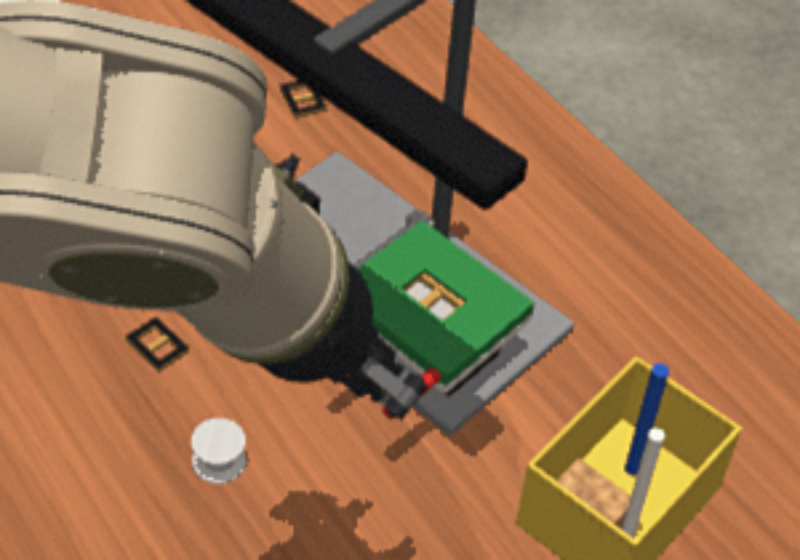

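```bash
python3 -c "
from h import *
print(env.sign_off())"
```

```text
the job is handed in; nothing more can be done
None
```

I shut the cover over the buckle, turned the shut holder over by its red handle until it lay flat on the right, let go, backed away and handed the job in at about 22 s.

- **Shutting the cover:** My first close by the blue handle left the cover about 0.05 rad open. I pressed the pin down with the closed fingers until it met the stop, at about 50 N on the wrist. The cover then measured flat, within about 0.01 rad.
- **Turn:** The pictures taken at about 0.9 and 1.8 rad showed the cover still shut. At the end stop the wrist force was about 50 N, well under the 120 N limit.
- **Final checks:**
  - The tray is flat from the side camera, with a slope of 0.001.
  - The top camera's slope fit was unusable because the lamp's arm and bar were in the way.
  - The two handle pins differ in height by 10.8 mm, against 11 mm expected for a shut cover. So the cover is shut within about 0.02 rad.
  - The bare brass back of the buckle shows through the tray window.
- **Bystanders:** The bin, cone and bobbin are where they were, within the few millimetres the networks can resolve. The side camera could no longer see the cone properly because the arm was in front of it, so its place rests on the top view.

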